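Hook the ware cage gate open

TASK

Open the spring-closed gate of the drying cage: lift its latch bar out of the shut catch by the upright peg, swing the gate towards the hold-open post, and set the bar down into the slot there so that it drops fully home and keeps the gate open when you let go. The slotted plate on that post may be set up to a few centimetres to either side, so feel for it gently and never push the bar against either catch harder than about 10 N. Leave the jars and the cup where they stand.

Things in the scene. Friction and masses are not known exactly. Their poses are not given: they have to be found in the camera images.
- cage: Fixed plywood drying cage, open-topped, holding white and clay ware. Origin on the table under the gate's vertical hinge axis. Shut gate: from the origin along -y, 228 mm wide, 12 mm thick, 20 to 100 mm high, in the plane x = 0. The cage lies on the +x side, up to 130 mm high, y -305 to +35 mm. At gate angle a, gate and bar point along (-sin a, -cos a, 0) in this frame.
- gate_hinge (a point): Point of the gate's vertical hinge axis at table height (same place as the cage's origin).
- gate (a joint): Angle of the slatted wooden gate about its vertical hinge, rad: 0 shut, growing as it swings out to the cage's -x side (clockwise from above); stop at 1.44. Mass 0.45 kg. A spring closes it: 0.30 N m when shut plus 0.25 N m per rad (about 3.6 N at the peg to hold it open), so it swings shut unless held or hooked.
- bar_pivot (a joint): Angle of the steel latch bar, rad: 0 level (down on its stop), growing as the far end is lifted, up to 0.8. It falls by its own weight (about 0.3 kg, varies by a third). Its pivot is horizontal, square to the gate's face, on the gate 35 mm from the hinge axis and 115 mm above the table.
- latch_bar: Steel latch bar in the gate's plane, above its top rail: 252 mm long, 10 mm thick across the gate, 14 mm high. Origin at its pivot; it runs along its own -y, from +15 to -237 mm, the end standing out beyond the gate. Level, its underside is 108 mm and its top 122 mm above the table. Home in the hold-open slot it is level again (joint under 0.05).
- lift_peg (a point): Grip point on the plain steel peg (16 mm diameter, 45 mm tall) that stands upright on the bar: 25 mm above the bar's top, 135 mm from the bar's pivot, 170 mm from the gate's hinge axis, 147 mm above the table when the bar is down. Best pinched from above, fingers closing square to the gate's faces, so that the bar can tilt between the pads.
- bar_tip (a point): Centre of the bar's section where it lies in the catches, 215 mm from the pivot, 250 mm from the gate's hinge axis when level, 115 mm above the table.
- catch_post: Shut catch: fixed upright steel fork, 20 mm long along the bar, open at the top; origin on the table in the shut gate's plane, 250 mm from the hinge axis. Slot 16 mm wide; front lip 10 mm thick and 138 mm high (30 mm above the bar's underside), rear prong 165 mm high. The bar clears the lip at a bar angle of 0.15; 0.24 gives ample room.
- hold_post: Fixed post of the hold-open catch; origin on the table, 250 mm from the gate's hinge axis, in the direction of gate angle 1.25. x: the way the gate opens there; y: away from the hinge. A steel plate is clamped on it by hand anywhere within 34 mm to either side along x; it does not shift in use and its place is not measured. It carries lip, slot and wall.
- slot_nominal (a point): Middle of the hold-open slot if the plate stood mid-way; the true slot is centred up to 34 mm off it along the post's x (gate angle 1.114 to 1.386). Slot 16 mm wide for the 10 mm bar, no floor: the bar stops level by itself. On its near side a lip without ramp, 10 mm thick, 138 mm high, over which the bar must be lifted. On the lip, the spring pulls the bar off.
- wall_nominal (a point): Face of the rubber-faced wall on the slot's far side if the plate stood mid-way (true face up to 34 mm off). 183 mm high, 62 mm thick: it stops a bar lifted 0.16 to 0.33 rad. The rubber gives 4 mm at 2 N per mm, then is hard. A bar just touching it is right over the slot: lower it there, still holding the gate; let go early and the spring takes the gate shut.
- glaze_jar_a_mid (a point): Centre of a squat lidded glaze jar, 48 mm across, 62 mm tall, standing loose beside the cage. Leave alone.
- glaze_jar_b_mid (a point): Centre of a taller lidded glaze jar, 44 mm across, 75 mm tall, standing loose beside the cage. Leave alone.
- water_cup_mid (a point): Centre of a white water cup, 68 mm across, 70 mm tall, standing loose in front of the cage's right corner. Leave alone.

How it is judged:
On the way, in this order (a step that is already met when the one before it is completed fails the run):
1. the bar is lifted clear of the shut catch while the gate is still shut (value of joint bar_pivot above 0.14 rad and value of joint gate below 0.08 rad), for 0.05 s.
2. the gate is swung out past half way (value of joint gate above 0.75 rad), for 0.05 s.
At the end, for the whole second after the job is handed in: The gate stands open and still between 1.08 and 1.4 rad, the bar is level (under 0.05 rad) in the slot of the hold-open post and bears on it (over 0.5 N), holding the gate against its spring (value of joint gate between 1.08 and 1.4 rad and value of joint bar_pivot below 0.05 rad and velocity of joint gate between -0.05 and 0.05 rad/s and contact force between latch_bar and hold_post above 0.5 N); the robot touches nothing.
It fails at once if the bar is pressed on the hold-open post with more than 12 N (contact force between latch_bar and hold_post above 12 N).
It fails at once if the bar is pressed on the shut catch with more than 12 N (contact force between latch_bar and catch_post above 12 N).
It fails at once if the squat glaze jar is moved by more than 20 mm (distance of glaze_jar_a_mid from where it was at the start of the episode above 0.02 m).
It fails at once if the taller glaze jar is moved by more than 20 mm (distance of glaze_jar_b_mid from where it was at the start of the episode above 0.02 m).
It fails at once if the water cup is moved by more than 20 mm (distance of water_cup_mid from where it was at the start of the episode above 0.02 m).
It also fails if it takes over 54 s, if anything falls off the work surface, if the arm or the gripper's body presses on something with over 40 N, if the wrist force passes 120 N, or if a joint passes its speed limit or range.

ROBOT

A 6-joint arm with a two-finger parallel gripper is mounted at the origin on the work surface. World frame = base frame: x ahead of the robot, y to its left, z up, the work surface at z = 0. Lengths are in m, angles in rad, forces in N, time in s.
With the tool pointing down it reaches from about 0.325 to 1 m from the base axis. Payload 5.1 kg.
Tool frame: the origin (TCP) lies midway between the tips of the shut fingers; the grasp point (between the pads) lies 19 mm behind it (manip.tcp_to_grasp is the distance from the TCP to the grasp point, in m); y points along the fingers, z is the direction in which the jaws open and shut, and the axes are right-handed (so a half turn about y gives the same grasp; the last joint's range is limited). The gripper opens to 85 mm and grips with 20 to 120 N. Pads are 22 mm wide; open, the fingers measure 114 mm over their backs; the gripper's body (76 mm by 85 mm) begins 54 mm behind the grasp point. The pads swing forward as they close: fully open they stand 13 mm farther back than shut.
Start: joints at [-1.419, 0.124, 1.65, -0, 1.367, -0.083], TCP at [0.151, -0.632, 0.231] pointing down, gripper open.
Joint ranges: [-2.61, 2.61], [-1.02, 2.33], [0.03, 2.71], [-1.35, 4.49], [0.32, 2.68], [-2.91, 2.91]. Speed limits (rad/s): [2.57, 2.57, 3.14, 3.14, 3.14, 3.14].

INTERFACE

Orientations are given as a unit quaternion [w, x, y, z].
In Python, from rig import manip gives the robot as it stands.
- The arm moves only by the shell command python3 -m creep 'ROWS' [FORCE]. ROWS is JSON, a list of rows, each a list of 7 numbers: the turn, a rotation vector about the tool's x, y, z in units of 5 degrees (1.0 is 5 degrees), then the shift along the tool's x, y, z in units of 50 mm (1.0 is 50 mm), then the opening, from 0 (shut) to 1 (fully open). In form: [[rx, ry, rz, dx, dy, dz, gripper], ...]. A call has 1 to 20 rows; each row shifts and turns the commanded pose from where the row before left it, along the tool's axes as they then stand; what a row does not reach is not made up. A row lasts 1/10 s, in which the tool goes at most 50 mm and 8.59 degrees, less where a joint would pass 70% of its speed; a pose out of reach is approached as far as the arm can. A call is refused whole if a number of a shift passes 1 or a number of a turn 1, either way. A call with a gripper value outside its range is refused whole. The fingers move at their own pace and stop on an object; FORCE is the grip in N (left out, the last holds). Time passes only in rows, so rows that do not move let the fingers close. It gives the time, the measured TCP pose, the force and the opening at its end, in the units of the state.
- manip.get_state(): the state, without advancing time (a new reading comes with each control period).
- manip.read_camera(name): name is "side" or "top" or "wrist"; returns a dict with "frame" (420x560x3 uint8, red, green, blue), "range_z" (420x560 float32, m along the optical axis (not along the pixel's ray), 0 where there is no reading), "K" (3x3 intrinsics, pixels), "R" (3x3) and "t" (3): a world point X has camera coordinates R X + t; the wrist camera has in their place "hand_eye" (4x4, takes a point from camera to tool coordinates, whose origin is the TCP and whose axes are the tool frame's). Camera axes: x right, y down, z forward; pixel columns grow to the right and rows downward; lengths in m; the calibration is good to about 2 mm. A picture is of the moment at which its call begins: read the wrist's pose just before it.
- manip.hand_in(): hands the job in, once; it reports no verdict.
Trained networks look in a picture, given as the dict that the camera call returned (one of the last four; its "shot" number tells which), for a name from the list of things; names that differ only in an ending like _2 or _b are one class to them, and where a whole thing is asked for, a point or a joint stands for the part that bears it (a point fixed in the world has none). Each returns a list of dicts, best first, with "score" (0 to 1); they miss things now and then, are a little off and sometimes report something else, mostly with a low value. They report only what shows in the picture. A call takes as long as a camera call.
- manip.silhouettes(picture, query): "mask" (420x560 bool, what is visible of it) and "rect" ([left, top, width, height] in pixels, round what is visible of it).
- manip.mark_of(picture, query): "uv" ([column, row] in pixels: a listed point, or the origin of a listed thing).
The state is a dict: "t": time; "q": joint angles; "joint_velocities": joint speeds; "effort": joint torques, N m; "tcp_pos": TCP position; "eef_rot": TCP orientation; "wrist_force": force on the tool from outside, world axes, zero at the start; "torque": the same for the moment, N m; "grip_width": finger opening in m.
Only numpy, scipy, OpenCV 4.12 (cv2) and the standard library are available. Lean on these libraries where they do the work, as an engineer would, in place of code of your own. Each camera call takes 0.05 s, during which the arm holds its last target.

## Working session

There is one attempt and no reset: what is moved stays moved. The work goes in short steps, Python scripts to look and compute and a shell command to move; the robot and the scene stay as the last step left them, time stands still between calls to the robot, and variables do not carry over. Pictures are saved under pics/ and viewed, and the job is handed in when it is done.

```bash
mkdir -p pics; ls
cat > h.py <<'E'
import numpy as np, cv2
from rig import manip
from scipy.spatial.transform import Rotation as Rn
def Rq(q): return Rn.from_quat([q[1],q[2],q[3],q[0]]).as_matrix()
def world(p,u,v,z=None,tcp=None):
    K=np.array(p["K"]); u0,v0=int(round(u)),int(round(v))
    if z is None:
        w=p["range_z"][max(0,v0-2):v0+3,max(0,u0-2):u0+3]; w=w[w>0]; z=np.median(w)
    c=np.linalg.inv(K)@np.array([u,v,1.])*z
    if "hand_eye" in p and tcp is not None:
        H=np.array(p["hand_eye"]); c=H[:3,:3]@c+H[:3,3]; return tcp[1]@c+tcp[0]
    return np.array(p["R"]).T@(c-np.array(p["t"]))
def ray_z(p,u,v,h):
    # intersect with plane z=h
    K=np.array(p["K"]);R=np.array(p["R"]);t=np.array(p["t"])
    o=-R.T@t; d=R.T@np.linalg.inv(K)@np.array([u,v,1.])
    return o+d*(h-o[2])/d[2]
E
python3 - <<'E'
from h import *
s=manip.get_state()
print({k:np.round(v,3) for k,v in s.items()}, manip.tcp_to_grasp)
print(np.round(Rq(s["eef_rot"]),3))
for n in ("side","top"):
    p=manip.read_camera(n); cv2.imwrite(f"pics/{n}0.png",p["frame"][:,:,::-1])
    for q,h in (("gate_hinge",0),("lift_peg",.147),("bar_tip",.115),("catch_post",0),("hold_post",0),("slot_nominal",.115),("wall_nominal",.15),("latch_bar",.115),("glaze_jar_a_mid",.031),("glaze_jar_b_mid",.037),("water_cup_mid",.035),("cage",0)):
        for r in manip.mark_of(p,q)[:2]:
            print(n,q,round(r["score"],2),np.round(r["uv"],1),np.round(ray_z(p,*r["uv"],h),3))
E
```

```text
pics
{'t': np.float64(0.0), 'q': array([-1.419,  0.125,  1.652, -0.   ,  1.367, -0.083]), 'joint_velocities': array([ 0.   , -0.   ,  0.001,  0.001,  0.001,  0.002]), 'effort': array([ 3.0000e-03, -4.2361e+01, -3.6545e+01,  0.0000e+00,  7.0000e-03,
        0.0000e+00]), 'tcp_pos': array([ 0.151, -0.632,  0.23 ]), 'eef_rot': array([ 0.083, -0.083,  0.703, -0.702]), 'wrist_force': array([0.369, 0.051, 0.56 ]), 'torque': array([0.028, 0.037, 0.018]), 'grip_width': np.float64(0.085)} 0.0187
[[-0.973 -0.     0.233]
 [-0.233  0.002 -0.973]
 [-0.    -1.    -0.002]]
side gate_hinge 0.65 [245.9 248.5] [0.629 0.056 0.   ]
side lift_peg 0.69 [284.3 171.4] [ 0.636 -0.118  0.147]
side bar_tip 0.57 [300.9 168.4] [ 0.641 -0.205  0.115]
side catch_post 0.71 [339.5 265.6] [ 0.401 -0.033  0.   ]
side catch_post 0.55 [298.8 203.8] [ 0.638 -0.199  0.   ]
side hold_post 0.7 [340.7 266.6] [ 0.397 -0.031  0.   ]
side slot_nominal 0.58 [342.  229.9] [ 0.401 -0.025  0.115]
side wall_nominal 0.75 [345.5 218.1] [ 0.396 -0.026  0.15 ]
side latch_bar 0.72 [252.  205.9] [0.631 0.025 0.115]
side glaze_jar_a_mid 0.
[... 234 characters left out ...]
 180. ] [ 0.631 -0.115  0.147]
top bar_tip 0.89 [374.8 184.3] [ 0.628 -0.204  0.115]
top bar_tip 0.37 [364.9 191. ] [ 0.611 -0.179  0.115]
top catch_post 0.81 [364.1 191.5] [ 0.629 -0.197  0.   ]
top catch_post 0.62 [284.5 184.7] [0.646 0.025 0.   ]
top hold_post 0.94 [301.8 275.6] [ 0.395 -0.026  0.   ]
top slot_nominal 0.62 [303.7 276.4] [ 0.398 -0.029  0.115]
top wall_nominal 0.86 [302.3 279.1] [ 0.392 -0.024  0.15 ]
top latch_bar 0.91 [286.9 181.7] [0.632 0.016 0.115]
top glaze_jar_a_mid 0.56 [227.6 224.2] [0.53  0.175 0.031]
top glaze_jar_b_mid 0.73 [227.9 169.4] [0.679 0.178 0.037]
top water_cup_mid 0.9 [392.3 235.8] [ 0.505 -0.265  0.035]
top cage 0.7 [275.2 188.3] [0.635 0.05  0.   ]
```

View pics/side0.png

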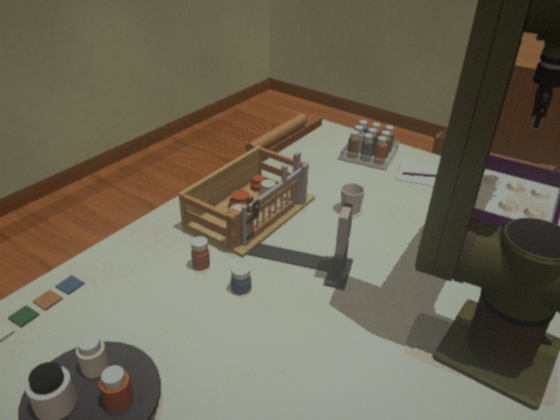

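View pics/top0.png

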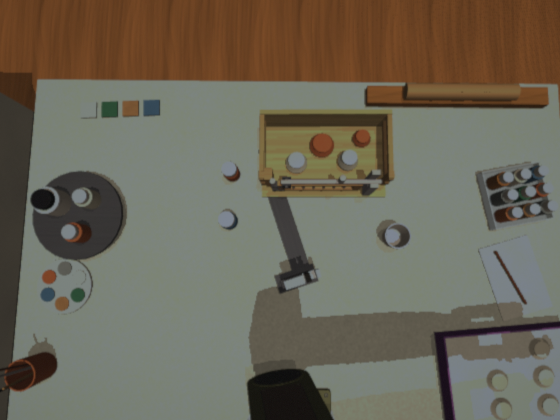

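Cage frame looks almost aligned with world: hinge ≈(0.632,0.052), and the bar's direction at the hold post agrees with angle 1.25. Next I fit the frame and look closer at the plate.

```bash
cat >> h.py <<'E'
def fit(A,B):
    # 2D rigid A->B
    A=np.array(A);B=np.array(B);a=A.mean(0);b=B.mean(0)
    H=(A-a).T@(B-b); th=np.arctan2(H[0,1]-H[1,0],H[0,0]+H[1,1])
    R=np.array([[np.cos(th),-np.sin(th)],[np.sin(th),np.cos(th)]])
    return th,b-R@a,np.linalg.norm((A-a)@R.T+b-B,axis=1)
E
python3 - <<'E'
from h import *
L={"lift_peg":((0,-.17),.147),"bar_tip":((0,-.25),.115),"latch_bar":((0,-.035),.115),"hold_post":((-.2372,-.0788),0),"catch_post":((0,-.25),0)}
p=manip.read_camera("top");A=[];B=[]
for q,(xy,h) in L.items():
    r=manip.mark_of(p,q)[0]; A.append(xy);B.append(ray_z(p,*r["uv"],h)[:2])
th,o,res=fit(A,B); print(th,o,res)
f=p["frame"]; c=f[150:320,240:420]; cv2.imwrite("pics/topc.png",cv2.resize(c[:,:,::-1],None,fx=4.4,fy=3.5,interpolation=cv2.INTER_CUBIC))
# height map of plate region
Z=p["range_z"];K=p["K"];v,u=np.mgrid[255:300,270:330]
z=Z[255:300,270:330]; c=np.stack([(u-K[0][2])/K[0][0]*z,(v-K[1][2])/K[1][1]*z,z],-1)
W=(c-np.array(p["t"]))@np.array(p["R"])
c0,s0=np.cos(th),np.sin(th)
m=W[...,2]>.06
P=W[m]; d=P[:,:2]-o; 
a=np.arctan2(-(d[:,0]*c0+d[:,1]*s0),-(-d[:,0]*s0+d[:,1]*c0)); r=np.hypot(*d.T)
for i in np.argsort(a): print(np.round([a[i],r[i],P[i,2]],3),end=' ')
w=manip.read_camera("wrist");print(np.round(w["hand_eye"],3),w["K"]);cv2.imwrite("pics/w0.png",w["frame"][:,:,::-1])
E
```

```text
-0.02780526754135439 [0.63716906 0.05061832] [0.007284   0.00632749 0.00646026 0.00276144 0.00567839]
[1.071 0.248 0.138] [1.072 0.253 0.141] [1.075 0.255 0.137] [1.076 0.26  0.14 ] [1.076 0.25  0.139] [1.076 0.248 0.117] [1.079 0.258 0.135] [1.079 0.252 0.136] [1.079 0.263 0.139] [1.082 0.247 0.098] [1.083 0.26  0.137] [1.083 0.265 0.139] [1.084 0.254 0.137] [1.085 0.249 0.14 ] [1.087 0.267 0.135] [1.088 0.262 0.138] [1.088 0.256 0.139] [1.088 0.251 0.138] [1.091 0.264 0.137] [1.092 0.258 0.138] [1.093 0.248 0.14 ] [1.093 0.253 0.144] [1.095 0.266 0.14 ] [1.096 0.261 0.137] [1.096 0.255 0.137] [1.097 0.25  0.137] [1.099 0.263 0.136] [1.1   0.257 0.138] [1.101 0.252 0.135] [1.102 0.247 0.139] [1.104 0.265 0.139] [1.104 0.26  0.136] [1.105 0.254 0.14 ] [1.105 0.249 0.136] [1.107 0.247 0.118] [1.108 0.262 0.14 ] [1.109 0.25  0.099] [1.109 0.256 0.139] [1.109 0.251 0.136] [1.111 0.254 0.119] [1.112 0.257 0.098] [1.112 0.252 0.093] [1.112 0.259 0.135] [1.112 0.264 0.142] [1.112 0.247 0.089] [1.114 0.262 0.12 ] [1.115 0.26  0.09 ] [1.115 0.265 0.1  ] [1.115 0.266 0.138] [1.116 0.255 0.089
[... 7053 characters left out ...]
  0.078] [1.436 0.262 0.079] [1.436 0.265 0.081] [1.437 0.267 0.08 ] [1.438 0.27  0.077] [1.439 0.272 0.08 ] [1.442 0.252 0.079] [1.443 0.254 0.08 ] [1.444 0.257 0.075] [1.444 0.259 0.079] [1.446 0.264 0.08 ] [1.446 0.262 0.073] [1.447 0.267 0.079] [1.447 0.269 0.08 ] [1.448 0.272 0.076] [1.452 0.252 0.077] [1.453 0.254 0.077] [1.454 0.257 0.077] [1.454 0.259 0.077] [1.455 0.262 0.079] [1.456 0.264 0.079] [1.463 0.254 0.078] [1.463 0.257 0.078] [[-0.001  0.961  0.276 -0.07 ]
 [ 0.    -0.276  0.961 -0.143]
 [ 1.     0.001 -0.    -0.   ]
 [ 0.     0.     0.     1.   ]] [[295.93438998   0.         281.76964131]
 [  0.         295.93438998 209.89767985]
 [  0.           0.           1.        ]]
```

View pics/topc.png

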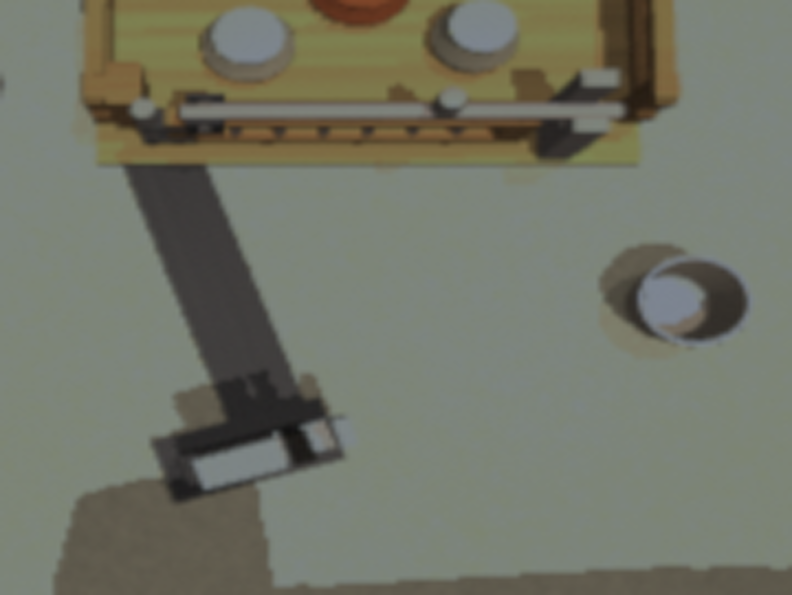

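The top view shows the bar along row ≈110 and the peg at (452,100) in the crop. The hold plate is at about (180-345, 420-490), its lip on the right and its wall on the left. The depth map resolves the slot, which sits at roughly 1.14 rad in this rough frame. I'll refine the frame from depth.

```bash
cat >> h.py <<'E'
def cloud(p,tcp=None):
    Z=p["range_z"];K=np.array(p["K"]);v,u=np.mgrid[0:Z.shape[0],0:Z.shape[1]]
    c=np.stack([(u-K[0,2])/K[0,0]*Z,(v-K[1,2])/K[1,1]*Z,Z],-1)
    if "hand_eye" in p:
        H=np.array(p["hand_eye"]); return (c@H[:3,:3].T+H[:3,3])@tcp[1].T+tcp[0]
    return (c-np.array(p["t"]))@np.array(p["R"])
E
python3 - <<'E'
from h import *
p=manip.read_camera("top"); W=cloud(p); P=W[(p["range_z"]>0)]
x,y,z=P.T
m=(abs(z-.122)<.005)&(abs(x-.632)<.02)&(y<-.0)&(y>-.19); B=P[m]
k=np.polyfit(B[:,1],B[:,0],1); print("bar x(y)",k,len(B),"y range",B[:,1].min(),B[:,1].max(), "xres",np.std(B[:,0]-np.polyval(k,B[:,1])))
m2=(abs(z-.122)<.005)&(abs(x-np.polyval(k,y))<.008)&(abs(y+.1)<.2);print("bar ends",P[m2][:,1].min(),P[m2][:,1].max())
m=(abs(z-.167)<.006)&(abs(x-.632)<.03)&(abs(y+.115)<.04); print("peg top",P[m].mean(0),m.sum())
for lo,hi,n in((.155,.172,"prong"),(.132,.144,"clip")):
    m=(z>lo)&(z<hi)&(abs(x-.63)<.05)&(abs(y+.2)<.02); print(n,P[m].mean(0) if m.any() else None,m.sum(),P[m].min(0) if m.any() else 0,P[m].max(0) if m.any() else 0)
for lo,hi,n in((.133,.144,"lip"),(.178,.19,"wall"),(.085,.096,"slot")):
    m=(z>lo)&(z<hi)&(abs(x-.39)<.06)&(abs(y+.03)<.08); Q=P[m]; print(n,Q.mean(0),m.sum()); 
    (c,wh,an)=cv2.minAreaRect(Q[:,:2].astype(np.float32)*1000); print(c,wh,an)
E
```

```text
bar x(y) [-0.01146518  0.63116298] 285 y range -0.18870275650205587 -0.0017796195661336576 xres 0.0034266916632340423
bar ends -0.21877157005329798 0.05788980339578185
peg top [ 0.63203612 -0.11588456  0.16688434] 37
prong [ 0.64715424 -0.19606039  0.16412374] 58 [ 0.6412903  -0.20727784  0.15629878] [ 0.6531518  -0.18628647  0.17052877]
clip [ 0.62589631 -0.19597105  0.13818227] 45 [ 0.61546721 -0.20677276  0.13229215] [ 0.65026057 -0.18645801  0.14266076]
lip [ 0.40395209 -0.05101028  0.13873311] 45
(393.6014099121094, -26.41659927368164) (19.890365600585938, 83.80500793457031) 19.090118408203125
wall [ 0.38856015 -0.01147946  0.18330032] 231
(388.86602783203125, -12.313934326171875) (19.931583404541016, 61.13654708862305) 19.204343795776367
slot [ 0.40037234 -0.0438863   0.09153935] 59
(396.0645751953125, -33.455284118652344) (19.7009334564209, 48.33782196044922) 18.914627075195312
```

View pics/w0.png

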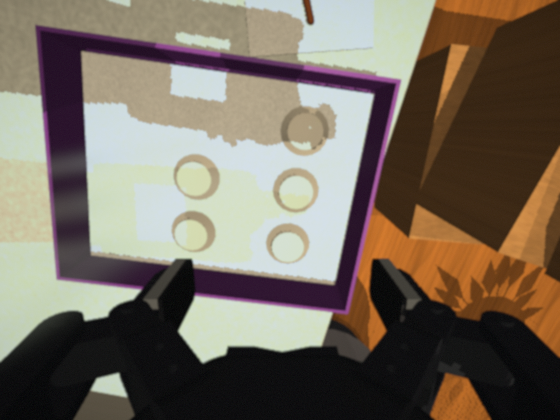

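```bash
python3 -m creep '[[0,-1,0,0,0,0,0.6],[0,-1,0,0,0,0,0.6],[0,-1,0,0,0,0,0.6],[0,-1,0,0,0,0,0.6],[0,-1,0,0,0,0,0.6],[0,-1,0,0,0,0,0.6],[0,-1,0,0,0,0,0.6],[0,-1,0,0,0,0,0.6],[0,-1,0,0,0,0,0.6],[0,-1,0,0,0,0,0.6],[0,-1,0,0,0,0,0.6],[0,-1,0,0,0,0,0.6],[0,-1,0,0,0,0,0.6],[0,-1,0,0,0,0,0.6],[0,-1,0,0,0,0,0.6],[0,-0.43,0,0,0,0,0.6],[0,0,0,0,0,0,0.6]]' 40
python3 - <<'E'
from h import *
s=manip.get_state();R=Rq(s["eef_rot"]);print(np.round(R,3),s["q"].round(3) if hasattr(s["q"],'round') else s["q"])
d=np.array([.632,-.116,.231])-s["tcp_pos"]; print("shift units tool",R.T@d/.05)
E
```

```text
t: 3.4
tcp_pos: [0.1512, -0.6322, 0.2313]
eef_rot: [-0.503, 0.503, -0.497, 0.497]
wrist_force: [0.1, -0.9, 0.8]
grip_width: 0.051
[[ 0.01 -0.    1.  ]
 [-1.   -0.    0.01]
 [ 0.   -1.   -0.  ]] [-1.419  0.124  1.65  -0.     1.367 -1.429]
shift units tool [-1.02233156e+01  6.10640425e-03  9.72265913e+00]
```

```bash
python3 -m creep '[[0,0,0,-0.51,0,0.48,0.6],[0,0,0,-0.51,0,0.48,0.6],[0,0,0,-0.51,0,0.48,0.6],[0,0,0,-0.51,0,0.48,0.6],[0,0,0,-0.51,0,0.48,0.6],[0,0,0,-0.51,0,0.48,0.6],[0,0,0,-0.51,0,0.48,0.6],[0,0,0,-0.51,0,0.48,0.6],[0,0,0,-0.51,0,0.48,0.6],[0,0,0,-0.51,0,0.48,0.6],[0,0,0,-0.51,0,0.48,0.6],[0,0,0,-0.51,0,0.48,0.6],[0,0,0,-0.51,0,0.48,0.6],[0,0,0,-0.51,0,0.48,0.6],[0,0,0,-0.51,0,0.48,0.6],[0,0,0,-0.51,0,0.48,0.6],[0,0,0,-0.51,0,0.48,0.6],[0,0,0,-0.4,0,0.48,0.6],[0,0,0,-0.3,0,0.3,0.6],[0,0,0,0,0,0,0.6]]'
python3 - <<'E'
from h import *
s=manip.get_state();R=Rq(s["eef_rot"])
w=manip.read_camera("wrist");cv2.imwrite("pics/w1.png",w["frame"][:,:,::-1])
W=cloud(w,(np.array(s["tcp_pos"]),R)); P=W[w["range_z"]>0];x,y,z=P.T
m=(abs(z-.167)<.006)&(abs(x-.632)<.04)&(abs(y+.115)<.04); print("peg top",P[m].mean(0) if m.any() else 0,m.sum())
for r in manip.mark_of(w,"lift_peg")[:2]: print(r["uv"],r["score"],world(w,*r["uv"],tcp=(np.array(s["tcp_pos"]),R)))
m=(abs(z-.122)<.004)&(abs(x-.632)<.02)&(y<.03)&(y>-.19)&(abs(y+.116)>.02); B=P[m]
k=np.polyfit(B[:,1],B[:,0],1); print("bar x(y)",k,len(B),np.std(B[:,0]-np.polyval(k,B[:,1])))
print(R.T@(np.array([.632,-.116,.130])-s["tcp_pos"])/.05, s["q"])
E
```

```text
t: 5.4
tcp_pos: [0.5946, -0.1571, 0.2312]
eef_rot: [0.503, -0.503, 0.497, -0.497]
wrist_force: [0.9, -0.7, -0.1]
grip_width: 0.0509
peg top [ 0.63316037 -0.11472735  0.1670707 ] 408
[337.8, 164.5] 0.94 [ 0.63320661 -0.11274137  0.16772194]
bar x(y) [-0.01290683  0.63178022] 2566 0.0036815275823343986
[-0.81110991  2.02420204  0.75895137] [-3.45816169e-01  4.76730041e-02  1.73164771e+00  5.42784634e-04
  1.36226665e+00 -3.58664508e-01]
```

View pics/w1.png

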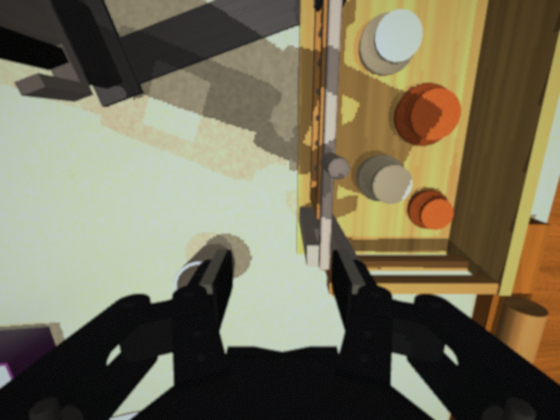

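The peg shows at (337,165) in the wrist view, which gives (0.633,-0.115) and agrees with the top camera. I'll move over it and descend.

```bash
python3 -m creep '[[0,0,0,-0.25,0,0.23,0.6],[0,0,0,-0.25,0,0.23,0.6],[0,0,0,-0.2,0,0.2,0.6],[0,0,0,-0.14,0,0.12,0.6],[0,0,0,0,0,0,0.6],[0,0,0,0,0.2,0,0.6],[0,0,0,0,0.2,0,0.6],[0,0,0,0,0.2,0,0.6],[0,0,0,0,0.2,0,0.6],[0,0,0,0,0,0,0.6]]'
python3 - <<'E'
from h import *
s=manip.get_state();R=Rq(s["eef_rot"])
w=manip.read_camera("wrist");cv2.imwrite("pics/w2.png",w["frame"][:,:,::-1])
W=cloud(w,(np.array(s["tcp_pos"]),R)); P=W[w["range_z"]>0];x,y,z=P.T
m=(abs(z-.167)<.004)&(abs(x-.632)<.018)&(abs(y+.115)<.025); print("peg top",P[m].mean(0) if m.any() else 0,m.sum())
print(R.T@(np.array([.633,-.115,.130])-s["tcp_pos"])/.05)
E
```

```text
t: 6.5
tcp_pos: [0.6303, -0.1165, 0.1883]
eef_rot: [-0.502, 0.503, -0.499, 0.496]
wrist_force: [0.0, 1.2, -0.8]
grip_width: 0.0513
peg top [ 0.63378648 -0.11428602  0.16711486] 532
[-0.02738662  1.16649389  0.05973872]
```

View pics/w2.png

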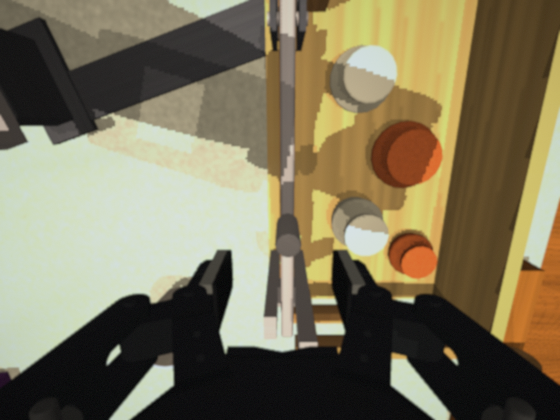

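```bash
python3 -m creep '[[0,0,0,0,0.2,0.06,0.6],[0,0,0,0,0.2,0,0.6],[0,0,0,0,0.2,0,0.6],[0,0,0,0,0.2,0,0.6],[0,0,0,0,0.2,0,0.6],[0,0,0,0,0.17,0,0.6],[0,0,0,0,0,0,0.6],[0,0,0,0,0,0,0.35],[0,0,0,0,0,0,0.35],[0,0,0,0,0,0,0.35]]' 40
python3 - <<'E'
from h import *
s=manip.get_state();R=Rq(s["eef_rot"])
w=manip.read_camera("wrist");cv2.imwrite("pics/w3.png",w["frame"][:,:,::-1])
W=cloud(w,(np.array(s["tcp_pos"]),R)); P=W[w["range_z"]>0];x,y,z=P.T
m=(abs(z-.167)<.004)&(abs(x-.632)<.018)&(abs(y+.115)<.025); print("peg top",P[m].mean(0) if m.any() else 0,m.sum(),P[m].min(0),P[m].max(0))
print(s["tcp_pos"],R,s["wrist_force"])
E
```

```text
t: 7.55
tcp_pos: [0.6353, -0.1167, 0.1336]
eef_rot: [0.503, -0.502, 0.497, -0.498]
wrist_force: [-0.2, -0.3, -0.5]
grip_width: 0.03
peg top [ 0.63076351 -0.11328384  0.16708081] 1324 [ 0.61404403 -0.12767169  0.16302594] [ 0.64986383 -0.10458259  0.1709793 ]
[ 0.63525709 -0.11666574  0.1336492 ] [[ 1.05384142e-02  1.30734733e-03  9.99943615e-01]
 [-9.99944392e-01 -3.79823301e-04  1.05389190e-02]
 [ 3.93579913e-04 -9.99999073e-01  1.30327190e-03]] [-0.16366437 -0.3087235  -0.50704918]
```

View pics/w3.png

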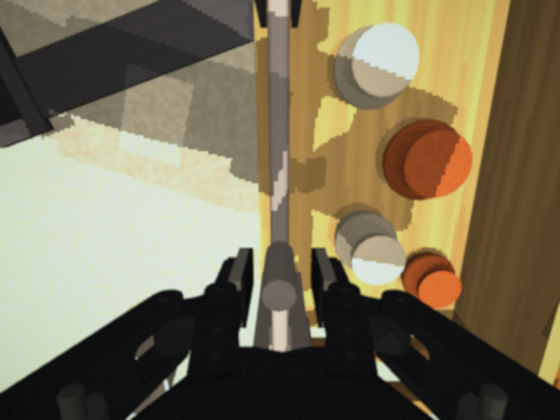

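```bash
python3 -m creep '[[0,0,0,-0.03,0,-0.02,0.35],[0,0,0,0,0,0,0.25],[0,0,0,0,0,0,0.15],[0,0,0,0,0,0,0.1],[0,0,0,0,0,0,0.1],[0,0,0,0,0,0,0.1],[0,0,0,0,0,0,0.1]]' 30
```

```text
t: 8.3
tcp_pos: [0.6339, -0.115, 0.1331]
eef_rot: [0.503, -0.503, 0.497, -0.497]
wrist_force: [-1.6, 1.2, 2.5]
grip_width: 0.015
```

```bash
python3 -m creep '[[0,0,0,-0.03,-0.08,0,0],[0,0,0,-0.03,-0.08,0,0],[0,0,0,-0.03,-0.08,0,0],[0,0,0,0,0,0,0]]'; python3 -c "
from h import *
s=manip.get_state();print(s['wrist_force'],s['torque'])"
```

```text
t: 8.7
tcp_pos: [0.6337, -0.1106, 0.1451]
eef_rot: [-0.503, 0.503, -0.497, 0.497]
wrist_force: [0.5, -2.1, -3.6]
grip_width: 0.0152
[ 0.49356306 -2.14913678 -3.64284919] [-0.60423103 -0.12201316  0.03498052]
```

```bash
python3 -m creep '[[0,0,0,-0.035,-0.09,0,0],[0,0,0,-0.035,-0.09,0,0],[0,0,0,-0.035,-0.09,0,0],[0,0,0,-0.035,-0.09,0,0],[0,0,0,-0.025,-0.06,0,0],[0,0,0,0,0,0,0]]'
python3 - <<'E'
from h import *
s=manip.get_state();print(s['wrist_force'],s['torque'])
R=Rq(s["eef_rot"]);print(R)
p=manip.read_camera("side");cv2.imwrite("pics/s2.png",cv2.resize(p["frame"][130:290,170:390,::-1],None,fx=3.5,fy=3.5))
E
```

```text
t: 9.3
tcp_pos: [0.6334, -0.1008, 0.1657]
eef_rot: [0.503, -0.502, 0.498, -0.496]
wrist_force: [2.0, 4.6, -7.9]
grip_width: 0.0151
[ 1.97067446  4.6033029  -7.90029075] [ 0.50219221 -0.37053257 -0.07193165]
[[ 1.10691268e-02 -6.40535029e-04  9.99938530e-01]
 [-9.99935987e-01  2.33740731e-03  1.10705959e-02]
 [-2.34435473e-03 -9.99997063e-01 -6.14620969e-04]]
```

View pics/s2.png

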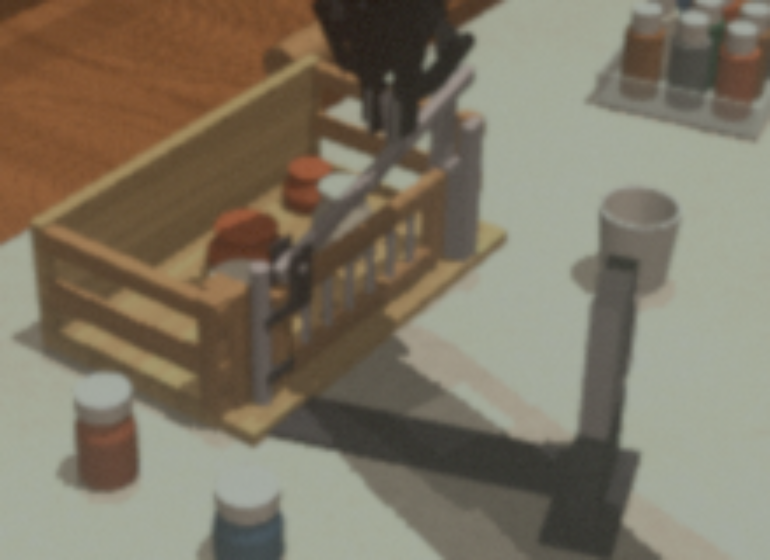

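The side view shows the bar tilted up at about 0.25 rad, its end above both prongs, with the gate still shut. Now I start the swing and check the radius after a few rows.

```bash
cat > st.py <<'E'
from h import *
O=np.array([.6315,.055])
s=manip.get_state();R=Rq(s["eef_rot"]);d=np.array(s["tcp_pos"])[:2]-O
psi=np.arctan2(-d[0],-d[1]);r=np.hypot(*d)
yaw=np.arctan2(R[1,2],R[0,2])
f=np.array(s["wrist_force"])
er=np.array([-np.sin(psi),-np.cos(psi)]);et=np.array([-np.cos(psi),np.sin(psi)])
print("t %.2f psi %.4f r %.4f z %.4f toolpsi %.4f Fr %.2f Ft %.2f Fz %.2f w %.4f q6 %.2f"%(s["t"],psi,r,s["tcp_pos"][2],-yaw,f[:2]@er,f[:2]@et,f[2],s["grip_width"],s["q"][5]),np.round(s["torque"],2))
E
python3 -m creep '[[0,0.4,0,-0.002,0,-0.109,0],[0,0.8,0,-0.008,0,-0.218,0],[0,0.8,0,-0.008,0,-0.218,0],[0,0,0,0,0,0,0]]'; python3 st.py
```

```text
t: 9.75
tcp_pos: [0.6056, -0.0988, 0.1653]
eef_rot: [0.458, -0.457, 0.54, -0.539]
wrist_force: [3.1, 4.7, -6.1]
grip_width: 0.0149
t 9.75 psi 0.1669 r 0.1560 z 0.1653 toolpsi 0.1647 Fr -5.13 Ft -2.24 Fz -6.10 w 0.0149 q6 -0.09 [ 0.74 -0.47 -0.01]
```

```bash
python3 -m creep '[[0,0.8,0,-0.018,0,-0.218,0],[0,0.8,0,-0.018,0,-0.218,0],[0,0.8,0,-0.008,0,-0.218,0],[0,0.8,0,-0.008,0,-0.218,0],[0,0.8,0,-0.008,0,-0.218,0],[0,0.8,0,-0.008,0,-0.218,0],[0,0.8,0,-0.008,0,-0.218,0],[0,0.8,0,-0.008,0,-0.218,0],[0,0.8,0,-0.008,0,-0.218,0],[0,0.8,0,-0.008,0,-0.218,0],[0,0.6,0,-0.004,0,-0.164,0],[0,0,0,0,0,0,0],[0,0,0,0,0,0,0]]'; python3 st.py
python3 - <<'E'
from h import *
p=manip.read_camera("side");cv2.imwrite("pics/s3.png",cv2.resize(p["frame"][130:290,170:390,::-1],None,fx=3.5,fy=3.5))
p=manip.read_camera("top");cv2.imwrite("pics/t3.png",cv2.resize(p["frame"][150:320,240:420,::-1],None,fx=3.5,fy=3.5))
W=cloud(p);P=W[p["range_z"]>0]
for lo,hi in((.14,.176),(.178,.19)):
    m=(P[:,2]>lo)&(P[:,2]<hi)&(P[:,0]<.5)&(P[:,0]>.3)&(abs(P[:,1]+.05)<.12);print(lo,P[m].mean(0),m.sum())
E
```

```text
t: 11.05
tcp_pos: [0.5092, -0.0404, 0.1662]
eef_rot: [-0.229, 0.227, -0.669, 0.67]
wrist_force: [5.4, 0.1, -8.2]
grip_width: 0.015
t 11.05 psi 0.9083 r 0.1551 z 0.1662 toolpsi 0.9137 Fr -4.32 Ft -3.23 Fz -8.22 w 0.0150 q6 0.73 [-0.04 -0.62  0.02]
0.14 [ 0.45843682 -0.07732746  0.16765038] 96
0.178 [nan nan nan] 0<stdin>:6: RuntimeWarning: Mean of empty slice.
  ret = um.true_divide(
```

View pics/s3.png

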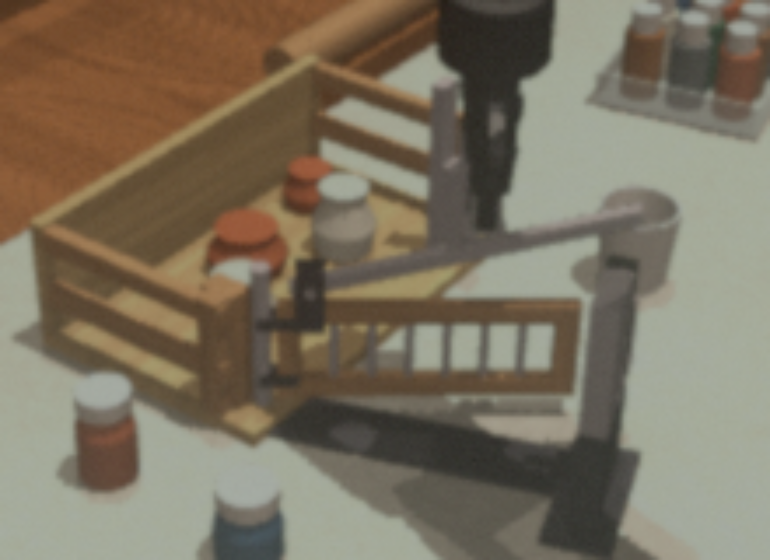

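View pics/t3.png

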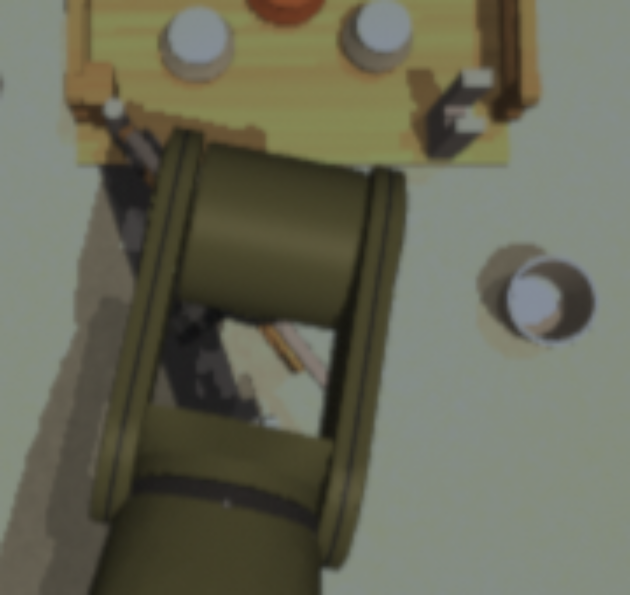

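```bash
python3 -m creep '[[0,0.8,0,-0.008,0,-0.217,0],[0,0.8,0,-0.008,0,-0.217,0],[0,0.2,0,-0.001,0,-0.054,0],[0,0,0,0,0,0,0],[0,0,0,0,0,0,0],[0,0,0,0,0,0,0]]'; python3 st.py
python3 - <<'E'
from h import *
s=manip.get_state();R=Rq(s["eef_rot"])
w=manip.read_camera("wrist");cv2.imwrite("pics/w4.png",w["frame"][:,:,::-1])
E
python3 st.py
```

```text
t: 11.75
tcp_pos: [0.4963, -0.0204, 0.1664]
eef_rot: [-0.176, 0.174, -0.684, 0.686]
wrist_force: [6.0, -0.4, -7.3]
grip_width: 0.0153
t 11.75 psi 1.0623 r 0.1548 z 0.1664 toolpsi 1.0712 Fr -5.02 Ft -3.22 Fz -7.32 w 0.0153 q6 0.92 [-0.15 -0.68  0.02]
t 11.80 psi 1.0621 r 0.1548 z 0.1663 toolpsi 1.0712 Fr -4.19 Ft -3.16 Fz -7.30 w 0.0150 q6 0.92 [-0.09 -0.69  0.02]
```

View pics/w4.png

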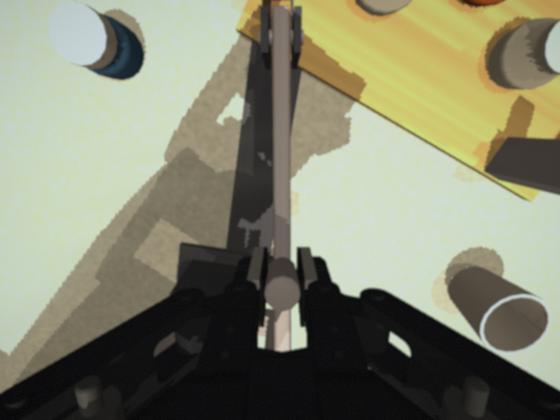

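Wrist view: peg pinched at (282,280), bar running up to the hinge, clear of the plate. Ft is at its spring baseline of about -3.2 N, so there's no contact yet. Now I feel forward.

```bash
python3 -m creep '[[0,0.2,0,-0.001,0,-0.054,0],[0,0.2,0,-0.001,0,-0.054,0],[0,0.2,0,-0.001,0,-0.054,0],[0,0,0,0,0,0,0],[0,0,0,0,0,0,0]]' >/dev/null; python3 st.py
python3 -m creep '[[0,0.1,0,0,0,-0.027,0],[0,0,0,0,0,0,0],[0,0,0,0,0,0,0]]' >/dev/null; python3 st.py
python3 -m creep '[[0,0.1,0,0,0,-0.027,0],[0,0,0,0,0,0,0],[0,0,0,0,0,0,0]]'>/dev/null; python3 st.py
```

```text
t 12.30 psi 1.1141 r 0.1548 z 0.1664 toolpsi 1.1235 Fr -5.04 Ft -3.90 Fz -7.47 w 0.0152 q6 0.99 [-0.17 -0.66 -0.03]
t 12.60 psi 1.1223 r 0.1548 z 0.1664 toolpsi 1.1324 Fr -5.05 Ft -3.94 Fz -8.31 w 0.0153 q6 1.00 [-0.16 -0.65  0.01]
t 12.90 psi 1.1309 r 0.1548 z 0.1664 toolpsi 1.1411 Fr -4.19 Ft -3.68 Fz -8.46 w 0.0152 q6 1.01 [-0.22 -0.66  0.02]
```

```bash
python3 -m creep '[[0,0.1,0,0,0,-0.027,0],[0,0,0,0,0,0,0],[0,0,0,0,0,0,0]]' >/dev/null; python3 st.py
python3 -m creep '[[0,0.05,0,0,0,-0.014,0],[0,0,0,0,0,0,0],[0,0,0,0,0,0,0]]' >/dev/null; python3 st.py
python3 -m creep '[[0,0.05,0,0,0,-0.014,0],[0,0,0,0,0,0,0],[0,0,0,0,0,0,0]]'>/dev/null; python3 st.py
```

```text
t 13.20 psi 1.1395 r 0.1548 z 0.1664 toolpsi 1.1498 Fr -4.75 Ft -3.79 Fz -6.86 w 0.0150 q6 1.02 [-0.24 -0.71 -0.02]
t 13.50 psi 1.1439 r 0.1548 z 0.1664 toolpsi 1.1542 Fr -3.85 Ft -3.32 Fz -7.35 w 0.0154 q6 1.03 [-0.25 -0.66 -0.02]
t 13.80 psi 1.1482 r 0.1548 z 0.1664 toolpsi 1.1587 Fr -3.98 Ft -4.43 Fz -8.14 w 0.0152 q6 1.03 [-0.23 -0.63 -0.07]
```

```bash
python3 -m creep '[[0,0.05,0,0,0,-0.014,0],[0,0,0,0,0,0,0],[0,0,0,0,0,0,0]]' >/dev/null; python3 st.py
python3 -m creep '[[0,0.05,0,0,0,-0.014,0],[0,0,0,0,0,0,0],[0,0,0,0,0,0,0]]' >/dev/null; python3 st.py; python3 -m creep '[[0,0,0,0,0,0,0]]' >/dev/null;python3 st.py
```

```text
t 14.10 psi 1.1527 r 0.1548 z 0.1664 toolpsi 1.1629 Fr -5.11 Ft -4.30 Fz -7.24 w 0.0151 q6 1.04 [-0.2  -0.68  0.  ]
t 14.40 psi 1.1563 r 0.1548 z 0.1663 toolpsi 1.1673 Fr -5.17 Ft -4.84 Fz -8.22 w 0.0152 q6 1.04 [-0.32 -0.7   0.  ]
t 14.50 psi 1.1562 r 0.1547 z 0.1664 toolpsi 1.1672 Fr -4.38 Ft -4.15 Fz -8.95 w 0.0152 q6 1.04 [-0.27 -0.63  0.  ]
```

```bash
for i in 1; do :; done; python3 -m creep '[[0,0.05,0,0,0,-0.014,0],[0,0,0,0,0,0,0],[0,0,0,0,0,0,0]]' >/dev/null; python3 st.py
python3 -m creep '[[0,0.05,0,0,0,-0.014,0],[0,0,0,0,0,0,0],[0,0,0,0,0,0,0]]' >/dev/null; python3 st.py; python3 -m creep '[[0,0,0,0,0,0,0]]' >/dev/null;python3 st.py
```

```text
t 14.80 psi 1.1586 r 0.1547 z 0.1664 toolpsi 1.1715 Fr -5.68 Ft -6.40 Fz -8.44 w 0.0150 q6 1.05 [-0.51 -0.7   0.12]
t 15.10 psi 1.1609 r 0.1547 z 0.1664 toolpsi 1.1758 Fr -4.90 Ft -5.91 Fz -9.43 w 0.0150 q6 1.06 [-0.64 -0.83  0.12]
t 15.20 psi 1.1609 r 0.1547 z 0.1664 toolpsi 1.1758 Fr -5.17 Ft -7.04 Fz -8.75 w 0.0151 q6 1.06 [-0.64 -0.94  0.07]
```

The wall contact is clear: Ft rises from about -3.9 to -6.5 N near psi 1.156, matching the depth estimate. I back off about 1.5–2 mm to the slot's middle.

```bash
python3 -m creep '[[0,-0.1,0,0,0,0.027,0],[0,-0.08,0,0,0,0.022,0],[0,0,0,0,0,0,0],[0,0,0,0,0,0,0]]' >/dev/null; python3 st.py
python3 -m creep '[[0,0,0,0.025,0.06,0,0],[0,0,0,0.025,0.06,0,0],[0,0,0,0.025,0.06,0,0],[0,0,0,0,0,0,0]]'>/dev/null; python3 st.py
```

```text
t 15.60 psi 1.1500 r 0.1548 z 0.1664 toolpsi 1.1604 Fr -5.11 Ft -3.99 Fz -8.09 w 0.0151 q6 1.04 [-0.22 -0.69  0.  ]
t 16.00 psi 1.1544 r 0.1594 z 0.1574 toolpsi 1.1608 Fr 3.45 Ft -4.11 Fz 1.22 w 0.0149 q6 1.03 [-0.63 -0.19 -0.02]
```

```bash
python3 -m creep '[[0,0,0,0.02,0.05,0.015,0],[0,0,0,0.02,0.05,0,0],[0,0,0,0,0,0,0]]'>/dev/null; python3 st.py
python3 -m creep '[[0,0,0,0.02,0.05,0,0],[0,0,0,0.02,0.05,0,0],[0,0,0,0,0,0,0]]'>/dev/null; python3 st.py
```

```text
t 16.30 psi 1.1524 r 0.1619 z 0.1518 toolpsi 1.1605 Fr 4.28 Ft -4.42 Fz 1.67 w 0.0151 q6 1.03 [-0.7   0.06 -0.04]
t 16.60 psi 1.1528 r 0.1638 z 0.1468 toolpsi 1.1605 Fr 4.74 Ft -3.45 Fz 1.37 w 0.0149 q6 1.03 [-0.62  0.09  0.04]
```

```bash
python3 -m creep '[[0,0,0,0.018,0.05,0,0],[0,0,0,0.018,0.05,0,0],[0,0,0,0,0,0,0]]'>/dev/null; python3 st.py
python3 -m creep '[[0,0,0,0.018,0.05,0,0],[0,0,0,0.018,0.05,0,0],[0,0,0,0,0,0,0]]'>/dev/null; python3 st.py
```

```text
t 16.90 psi 1.1531 r 0.1655 z 0.1418 toolpsi 1.1604 Fr 3.58 Ft -2.53 Fz 1.33 w 0.0151 q6 1.02 [-0.6   0.04  0.05]
t 17.20 psi 1.1537 r 0.1671 z 0.1368 toolpsi 1.1606 Fr 3.61 Ft -3.99 Fz 1.77 w 0.0151 q6 1.02 [-0.57 -0.    0.02]
```

```bash
python3 -m creep '[[0,0,0,0.018,0.04,0,0],[0,0,0,0.012,0.03,0,0],[0,0,0,0,0,0,0],[0,0,0,0,0,0,0]]'>/dev/null; python3 st.py
python3 - <<'E'
from h import *
p=manip.read_camera("side");cv2.imwrite("pics/s5.png",cv2.resize(p["frame"][130:290,200:420,::-1],None,fx=3.5,fy=3.5))
E
```

```text
t 17.60 psi 1.1530 r 0.1679 z 0.1338 toolpsi 1.1606 Fr 2.50 Ft -3.13 Fz 3.44 w 0.0152 q6 1.02 [-0.54 -0.06 -0.01]
```

View pics/s5.png

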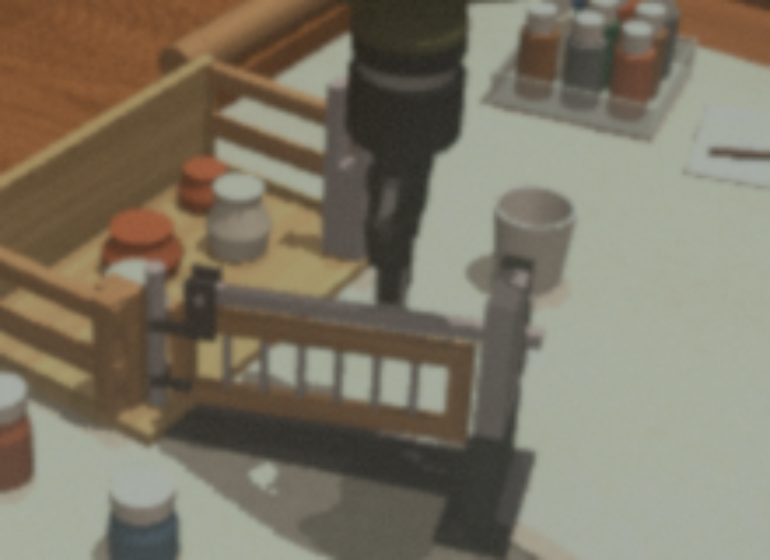

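The side view shows the bar level along the gate's top rail, passing through the slot, with its end out at (535,340). Before letting go I ease the gate back onto the lip so the spring can't slam it.

```bash
python3 -m creep '[[0,0,0,0,0.015,0.02,0],[0,-0.05,0,0,0,0.02,0],[0,0,0,0,0,0,0],[0,0,0,0,0,0,0]]'>/dev/null; python3 st.py;python3 -m creep '[[0,-0.05,0,0,0,0.015,0],[0,0,0,0,0,0,0],[0,0,0,0,0,0,0]]'>/dev/null; python3 st.py;python3 -m creep '[[0,-0.05,0,0,0,0.015,0],[0,0,0,0,0,0,0],[0,0,0,0,0,0,0]]'>/dev/null; python3 st.py
```

```text
t 18.05 psi 1.1403 r 0.1679 z 0.1338 toolpsi 1.1558 Fr 4.59 Ft -3.44 Fz 7.32 w 0.0153 q6 1.01 [-0.55  0.26  0.14]
t 18.35 psi 1.1384 r 0.1679 z 0.1337 toolpsi 1.1515 Fr 4.43 Ft -1.96 Fz 8.03 w 0.0153 q6 1.01 [-0.41  0.41  0.1 ]
t 18.65 psi 1.1379 r 0.1680 z 0.1337 toolpsi 1.1474 Fr 4.40 Ft 1.20 Fz 8.75 w 0.0150 q6 1.00 [0.04 0.55 0.  ]
```

The lip now carries the gate, since Ft went from -3.9 to +1.2. I relieve the down-press, then open.

```bash
python3 -m creep '[[0,0,0,0,-0.012,-0.008,0],[0,0,0,0,0,0,0],[0,0,0,0,0,0,0]]'>/dev/null; python3 st.py;python3 -m creep '[[0,0,0,0,0,0,0.2],[0,0,0,0,0,0,0.3],[0,0,0,0,0,0,0.4],[0,0,0,0,0,0,0.5],[0,0,0,0,0,0,0.5],[0,0,0,0,0,0,0.5]]' >/dev/null; python3 st.py
python3 - <<'E'
from h import *
w=manip.read_camera("wrist");cv2.imwrite("pics/w6.png",w["frame"][:,:,::-1])
E
```

```text
t 18.95 psi 1.1381 r 0.1679 z 0.1338 toolpsi 1.1473 Fr 2.85 Ft -1.23 Fz 5.83 w 0.0151 q6 1.00 [-0.27  0.2   0.03]
t 19.55 psi 1.1364 r 0.1683 z 0.1331 toolpsi 1.1475 Fr 0.27 Ft 0.25 Fz -0.06 w 0.0427 q6 1.00 [ 0.01 -0.01  0.08]
```

View pics/w6.png

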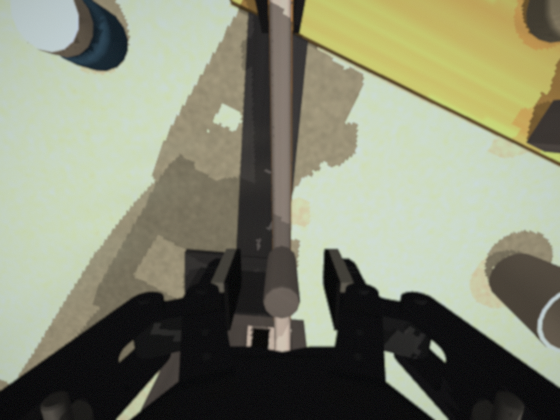

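The peg stands free at (281,290) between the pads, and the gate held. I retreat straight up and check.

```bash
python3 -m creep '[[0,0,0,0,-0.15,0,0.5],[0,0,0,0,-0.25,0,0.5],[0,0,0,0,-0.3,0,0.5],[0,0,0,0,-0.4,0,0.5],[0,0,0,0,-0.4,0,0.5],[0,0,0,0,-0.4,0,0.5],[0,0,0,0,-0.4,0,0.5],[0,0,0,0,0,0,0.5],[0,0,0,0,0,0,0.5],[0,0,0,0,0,0,0.5]]'
python3 - <<'E'
from h import *
s=manip.get_state();R=Rq(s["eef_rot"])
w=manip.read_camera("wrist");cv2.imwrite("pics/w7.png",w["frame"][:,:,::-1])
P=cloud(w,(np.array(s["tcp_pos"]),R))[w["range_z"]>0]
O=np.array([.6315,.055]);d=P[:,:2]-O;r=np.hypot(*d.T);psi=np.arctan2(-d[:,0],-d[:,1])
for lo in np.arange(.06,.27,.02):
    m=(r>lo)&(r<lo+.02)&(abs(psi-1.137)<.3/(lo*100)*2.)&(P[:,2]>.115)&(P[:,2]<.130); 
    if m.any(): print(round(lo,2),psi[m].mean().round(4),np.median(P[m][:,2]).round(4),m.sum())
p=manip.read_camera("side");cv2.imwrite("pics/s7.png",cv2.resize(p["frame"][130:290,200:420,::-1],None,fx=3.5,fy=3.5))
E
```

```text
t: 20.6
tcp_pos: [0.4783, -0.0158, 0.2472]
eef_rot: [0.148, -0.149, 0.692, -0.691]
wrist_force: [0.0, 0.8, -0.1]
grip_width: 0.0423
0.06 1.1377 0.1225 283
0.08 1.139 0.1225 263
0.1 1.1406 0.1224 254
0.12 1.1419 0.1223 248
0.14 1.1401 0.1224 214
0.16 1.1389 0.1228 47
0.18 1.1414 0.1223 74
0.2 1.1419 0.1224 188
0.22 1.142 0.1223 182
0.24 1.1385 0.1223 178
0.26 1.1405 0.1222 84
```

View pics/w7.png

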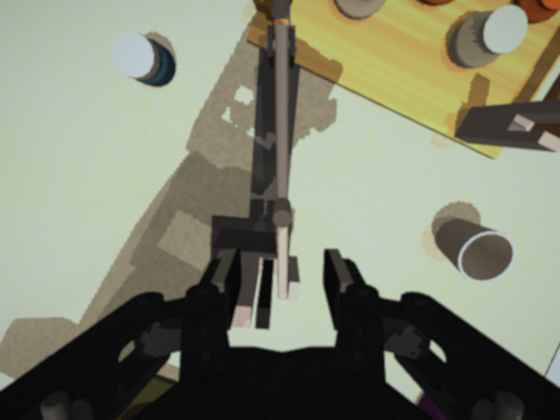

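View pics/s7.png

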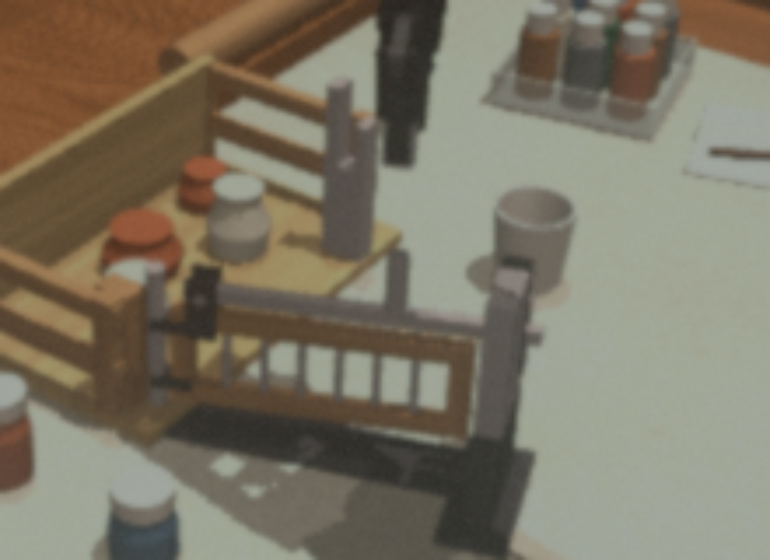

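The bar's top is 0.1222–0.1228 m along its whole length, so it's level. It rests on the lip at (295,275) in the wrist view with the gate standing at about 1.15 rad, and the gripper is well clear. I'm handing in.

```bash
python3 -c "
from rig import manip
print(manip.hand_in())"
```

```text
the job is handed in; nothing more can be done
None
```

The gate is open and latched at about 1.15 rad, and I handed the job in at about 20.7 s of the 54 s. `hand_in` returned no verdict.

**What I did:**
- I lifted the bar to about 0.25 rad by the peg with the gate still shut, then swung the gate out.
- I felt for the wall and met it within a few thousandths of a radian of where the depth image had put it. My estimate of the force on the wall there was about 2 N.
- I backed off about 2 mm, lowered the bar into the slot, eased the gate onto the lip, and only then let go and retreated straight up.

**Last checks:**
- **Bar:** its top measured 0.122–0.123 m along its whole length, so it is level and home. The gate had not moved about a second after release.
- **Robot:** the gripper is clear, with the TCP at z 0.247 m and wrist force under 1 N.
- **Jars and cup:** my moves kept clear of them, and they look untouched in the last pictures. I did not re-measure their positions.

**Not confirmed:** the catch forces are only estimates from the wrist reading. The highest wrist reading I saw was about 10 N in total, with about 9 N of it vertical from pressing the lowered bar on its own stop. I could not measure directly how hard the bar bears on the hold-open post.

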